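# Uncover the gas manifold and shut the red valve

## Robot

A 7-joint arm with a two-finger parallel gripper is mounted at the origin on a cart in front of the work surface, level with it; the furniture and walls round the work are solid. World frame = base frame: x ahead of the robot, y to its left, z up, the work surface at z = 0. Lengths are in m, angles in rad, forces in N, time in s.
With the tool pointing down it reaches from about 0.425 to 0.875 m from the base axis. Payload 9.9 kg.
Tool frame: the origin (TCP) lies midway between the tips of the shut fingers; the grasp point (between the pads) lies behind it (manip.grip_depth is the z of the grasp point in the tool frame, in m); z points along the fingers, x is the direction in which the jaws open and shut, and the axes are right-handed (so a half turn about z gives the same grasp; the last joint's range is limited). The gripper opens to 85 mm and grips with 20 to 120 N. Pads are 22 mm wide; open, the fingers measure 114 mm over their backs; the gripper's body (76 mm by 85 mm) begins 54 mm behind the grasp point. The pads swing forward as they close: fully open they stand 13 mm farther back than shut.
Start: joints at [1.183, 0.576, 0.025, 1.437, -0.015, 1.129, -0.057], TCP at [0.202, -0.644, 0.231] pointing down, gripper open.
Joint ranges: [-2.76, 2.76], [-0.34, 2.15], [-1.52, 1.57], [0.19, 2.46], [-1.09, 4.23], [0.17, 1.99], [-2.82, 2.82]. Speed limits (rad/s): [2.22, 2.22, 3.01, 3.01, 3.14, 3.14, 3.14].

## Interface

Orientations are given as a rotation vector (axis times angle).
In Python, from workcell import manip, eyes, nets gives the robot as it stands. Calls block until the motion is done:
- manip.move_ptp(position, orientation): joint-space move of the TCP to a pose.
- manip.move_straight(position, feed=0.15, frame=None): straight line of the TCP; frame=None keeps the orientation; feed is the mean speed in m/s.
- manip.move_j(angles): joint-space move.
- manip.gripper_to(opening): finger opening in m; the grip force is fixed at half the most; returns when the fingers have stopped.
- manip.sleep(seconds).
- manip.solve_ik(position, orientation): joint angles nearest the present ones, or None.
- eyes.snapshot(name): name is "side" or "top" or "wrist"; returns a dict with "color" (420x560x3 uint8, red, green, blue), "intrinsics" (3x3 intrinsics, pixels), "dist" ([k1, k2, p1, p2, k3] as OpenCV has them; the pictures are not rectified), "xyz" and "orientation" of the camera in the world. Camera axes: x right, y up, looking along -z (the intrinsics and any distortion apply to the point x, -y, -z); pixel columns grow to the right and rows downward; lengths in m; the calibration is good to about 2 mm. A picture is of the moment at which its call begins. There is no depth.
A pose or a line that the arm cannot do raises manip.IKError and nothing moves.
- manip.sign_off(): hands the job in, once; it reports no verdict.
Trained networks look in the newest picture that a camera, given by its name, has taken for a name from the list of things; names that differ only in an ending like _2 or _b are one class to them, and where a whole thing is asked for, a point or a joint stands for the part that bears it (a point fixed in the world has none). Each returns a list of dicts, best first, with "p" (0 to 1); they miss things now and then, are a little off and sometimes report something else, mostly with a low value. They report only what shows in the picture. A call takes as long as a camera call.
- nets.spot_in(camera, thing): "position" ([x, y, z] in m, in the coordinates of the camera as it stood for that picture, good to about 4 mm: the middle of the surface that is visible of it).
- nets.trace(camera, thing): "mask" (420x560 bool, what is visible of it).
Readings, each from a call of its own:
- manip.get_time_s(): time.
- manip.get_joint_positions(): joint angles.
- manip.get_qvel(): joint speeds.
- manip.get_joint_efforts(): joint torques, N m.
- manip.get_tcp_pos(): TCP position.
- manip.get_tcp_rot(): TCP orientation.
- manip.get_ft_force(): force on the tool from outside, world axes, zero at the start.
- manip.get_ft_torque(): the same for the moment, N m.
- manip.get_width(): finger opening in m.
Only numpy, scipy, OpenCV 4.12 (cv2) and the standard library are available. Lean on these libraries where they do the work, as an engineer would, in place of code of your own. Each camera call takes 0.05 s, during which the arm holds its last target.

## Task

Slide the cover of the gas manifold box all the way back against the far stop by pushing its yellow hood, then push the red valve handle clockwise (seen from above) until it is fully shut. Only push with the fingertips: do not lift the cover or pinch the red handle. Leave the blue valve open as it is and the loose things on the table where they lie.

Things in the scene. Friction and masses are not known exactly. Their poses are not given: they have to be found in the camera images.
- box: grey steel manifold box, fixed, 300 (x) by 270 (y) mm, rim 62 mm above the table; origin at the centre of its underside. x: away from the robot at yaw 0, the way the cover opens; z up. Its -x half is an open pit with two valves, its +x half is closed at rim height. Guides along the x edges rise to 76 mm, end stops (inner faces at x -144 and +144) to 74 mm
- cover: loose aluminium plate, 144 (x) by 254 (y) by 4 mm, 0.25 to 0.5 kg, with a yellow hood, lying on the rim between the guides (2 mm play each side), hiding both valves at the start. Origin at the centre of its underside, axes as the box's. Its centre starts at x -71 to -55 mm in the box's frame and is at +72 against the far stop. Slides with a few newtons
- cover_face (a point): centre of the upright face of the yellow hood, the face to push: 200 mm wide along y, looks to the cover's -x, reaches from the plate's top (66 mm above the table) to 85 mm; this point is 75 mm above the table and 20 mm to +x of the cover's centre. Behind the face the hood slopes down to the plate
- pit (a point): centre of the pit's floor, 6 mm above the table; the open pit is 135 mm along the box's x and 240 mm along its y, between walls 62 mm high
- red_axis (a point): turning axis (upright) of the red handle, 46 mm above the table, half-way up the handle. It lies in the pit at x = -30, y = -60 or +40 mm in the box's frame; red and blue change places from start to start
- red_tip (a point): outer end of the red handle, 68 mm from its axis, 46 mm above the table. The handle is a flat red grip 14 mm wide, 16 mm high (38 to 54 mm above the table), reaching from 13 to 68 mm from the axis. Below it: a brass pipe (top 27 mm above the table), and at the axis the valve's body (top 30 mm)
- red_handle (a joint): angle of the red handle, rad: 0 fully open (handle points to the box's -x), grows clockwise seen from above, pi/2 = shut, at its stop (handle points to the box's +y). Starts at 0 to 0.25. Stays where it is left; stiff with about 0.12 N m
- blue_axis (a point): turning axis of the blue handle, which is alike and must stay open; 46 mm above the table, at the other of the two valve places
- blue_tip (a point): outer end of the blue handle, 68 mm from its axis, 46 mm above the table
- blue_handle (a joint): angle of the blue handle, rad, counted as the red one's; starts at 0 to 0.12 (open)
- pliers: loose combination pliers with yellow grips, 179 mm long, lying to the right of the box; origin at the underside, leave alone
- chisel: loose dark cold chisel, 185 mm long, lying to the left of the box; leave alone
- bolt: loose steel bolt, 81 mm long, 28 mm high, at the front left; leave alone
- tube: loose rusty square tube offcut, 30 by 75 by 30 mm, at the back right; leave alone
- nozzle: loose pale yellow tapered gas nozzle, 68 mm long, 21 mm across, lying along the left side of the box; leave alone
- nut: loose steel nut, 34 by 30 by 16 mm, lying at the right side of the box; leave alone

How it is judged:
On the way, in this order (a step that is already met when the one before it is completed fails the run):
1. the cover is pushed back to the far stop and lies still, the red handle not yet shut (x of cover in the frame of box above 0.06 m and linear speed of cover below 0.03 m/s and value of joint red_handle below 0.8 rad), for 0.2 s.
2. the red handle is pushed shut (value of joint red_handle above 1.45 rad), for 0.2 s.
At the end, for the whole second after the job is handed in: The cover lies flat on the box, still, within 12 mm of the far stop; the red handle is within 0.12 rad (7 degrees) of its shut stop; the blue handle is open (below 0.3 rad); the six loose things are within 20 mm of where they lay (x of cover in the frame of box above 0.06 m and z of cover in the frame of box below 0.067 m and angle between cover's own z axis and vertical below 0.05 rad and linear speed of cover below 0.02 m/s and value of joint red_handle above 1.45 rad and value of joint blue_handle below 0.3 rad and distance of each of pliers, chisel, bolt, tube, nozzle, nut from where it was at the start of the episode below 0.02 m); the robot touches nothing.
It fails at once if the cover is lifted (by more than 10 mm) or tipped (by more than 0.12 rad) (z of cover in the frame of box above 0.072 m or angle between cover's own z axis and vertical above 0.12 rad).
It fails at once if the red handle is pinched: the fingers press on its two opposite sides at once, over 1.5 N each (contact force between the fingers and red_handle_c1 above 1.5 N and contact force between the fingers and red_handle_c2 above 1.5 N).
It fails at once if the blue handle is moved beyond 0.3 rad (value of joint blue_handle above 0.3 rad).
It fails at once if a loose thing on the table is moved by more than 20 mm (distance of any of pliers, chisel, bolt, tube, nozzle, nut from where it was at the start of the episode above 0.02 m).
It also fails if it takes over 48 s, if anything falls off the work surface, if the arm or the gripper's body presses on something with over 40 N, if the wrist force passes 120 N, or if a joint passes its speed limit or range.

## Working session

There is one attempt and no reset: what is moved stays moved. The work goes in short steps, each a Python script; the robot and the scene stay as the last script left them, time stands still between calls to the robot, and variables do not carry over. Pictures are saved under pics/ and viewed, and the job is handed in when it is done.

```bash
ls; mkdir -p pics; cat > h.py <<'E'
import numpy as np, cv2
from scipy.spatial.transform import Rotation as R
from workcell import manip, eyes, nets
def snap(n,fn=None):
    s=eyes.snapshot(n)
    if fn: cv2.imwrite('pics/'+fn,s['color'][:,:,::-1])
    return s
def Rm(s):
    o=np.array(s['orientation'],float)
    return R.from_rotvec(o) if o.size==3 else (R.from_quat(o) if o.size==4 else R.from_matrix(o))
def toworld(s,p): return Rm(s).apply(p)+np.array(s['xyz'])
def pix(s,P):
    c=Rm(s).inv().apply(np.atleast_2d(P)-np.array(s['xyz']))*[1,-1,-1]
    return cv2.projectPoints(c.reshape(-1,1,3),np.zeros(3),np.zeros(3),np.array(s['intrinsics'],float),np.array(s['dist'],float))[0].reshape(-1,2)
def ray(s,uv,z):
    u=cv2.undistortPoints(np.array(uv,float).reshape(-1,1,2),np.array(s['intrinsics'],float),np.array(s['dist'],float)).reshape(-1,2)
    d=Rm(s).apply(np.c_[u[:,0],-u[:,1],-np.ones(len(u))]); o=np.array(s['xyz'])
    return o+d*((z-o[2])/d[:,2])[:,None]
E
python3 - <<'E'
from h import *
for n in ['top','side','wrist']:
    s=snap(n,n+'0.png'); print(n,s['xyz'],s['orientation'])
    if n!='wrist':
        for t in ['box','cover','cover_face','red_tip','pliers','chisel','bolt','tube','nozzle','nut']:
            print(t,[(round(d['p'],2),toworld(s,d['position']).round(3)) for d in nets.spot_in(n,t)[:2]])
print(manip.get_time_s(),manip.get_tcp_pos(),manip.get_tcp_rot(),manip.grip_depth)
E
```

```text
pics
top [0.40420926 0.00196878 1.44489071] [ 0.10222486 -0.07278428 -1.58600398]
box [(0.71, array([0.621, 0.056, 0.061]))]
cover [(0.78, array([0.488, 0.054, 0.067])), (0.5, array([0.621, 0.055, 0.063]))]
cover_face [(0.61, array([0.49 , 0.052, 0.065]))]
red_tip [(0.67, array([0.62 , 0.056, 0.066]))]
pliers [(0.86, array([ 0.498, -0.336,  0.01 ])), (0.38, array([0.395, 0.41 , 0.017]))]
chisel [(0.64, array([ 0.499, -0.334,  0.008])), (0.57, array([0.511, 0.419, 0.019]))]
bolt [(0.44, array([0.393, 0.412, 0.017]))]
tube [(0.55, array([ 0.667, -0.359,  0.03 ]))]
nozzle []
nut [(0.47, array([ 0.589, -0.117,  0.022]))]
side [ 0.31796802 -1.51812249  0.92946271] [ 1.07529394 -0.0632825  -0.15143197]
box [(0.87, array([ 0.587, -0.073,  0.056]))]
cover [(0.83, array([0.486, 0.046, 0.064]))]
cover_face [(0.9, array([0.489, 0.043, 0.062])), (0.55, array([ 0.489, -0.347,  0.008]))]
red_tip []
pliers [(0.64, array([ 0.493, -0.346,  0.008])), (0.46, array([0.509, 0.417, 0.009]))]
chisel [(0.64, array([0.51 , 0.416, 0.01 ])), (0.46, array([ 0.492, -0.345,  0.007]))]
bolt [(0.56, array([ 0.582, -0.074,  0.056])), (0.49, array([0.391, 0.4  , 0.016]))]
tube [(0.52, array([ 0.666, -0.368,  0.029]))]
nozzle []
nut [(0.39, array([ 0.583, -0.127,  0.006]))]
wrist [ 0.27367072 -0.62255482  0.37465274] [-0.25376639  0.18838875 -1.25811418]
1.15 [ 0.20193806 -0.64408665  0.23131214] [-2.53197828e+00  1.85969867e+00 -3.81891026e-05] -0.0187
```

View pics/top0.png

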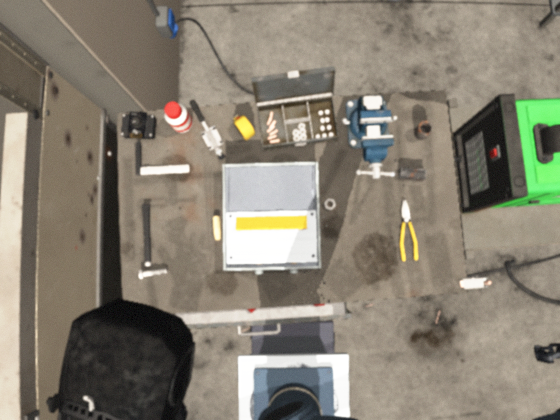

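View pics/side0.png

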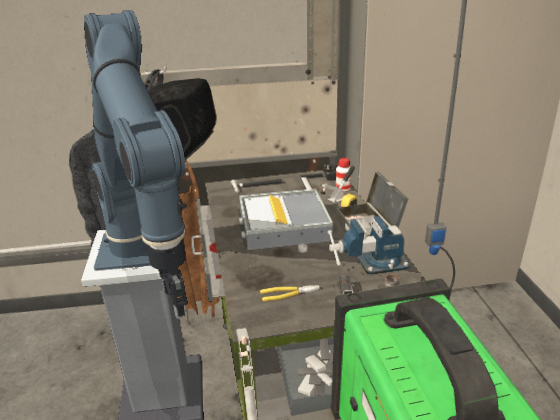

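The top view shows the box at about (222–320, 162–270), with the hood as a yellow strip at about (236–307, 224), the nozzle at (217, 227) and the nut at (330, 204). I'll zoom in on the box next.

```bash
python3 - <<'E'
import cv2
a=cv2.imread('pics/top0.png')[150:282,205:340]
cv2.imwrite('pics/top0z.png',cv2.resize(a,None,fx=4.4,fy=4.4,interpolation=cv2.INTER_CUBIC))
E
```

```text
(no output)
```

View pics/top0z.png

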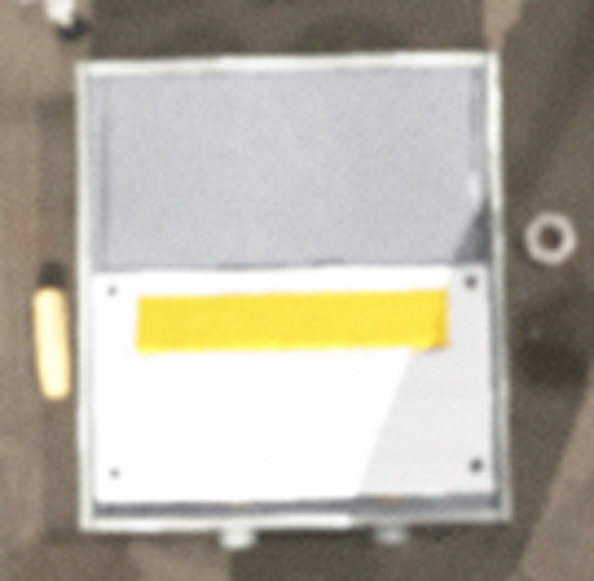

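```bash
python3 - <<'E'
from h import *
s=snap('top')
f=lambda p:np.array(p,float)/4.4+[205,150]-0.4
P=ray(s,f([(80,62),(497,53),(510,522),(80,529)]),0.075)[:,:2]; print(P.round(4),P.mean(0))
yaw=np.array([ (P[0]-P[3]),(P[1]-P[2])]); print(np.arctan2(yaw[:,1],yaw[:,0]), np.linalg.norm(yaw,axis=1))
w=np.array([P[0]-P[1],P[3]-P[2]]);print(np.arctan2(-w[:,0],w[:,1]),np.linalg.norm(w,axis=1))
H=ray(s,f([(137,351),(449,346)]),0.07);print(H)
# wrist camera in tool frame
s=snap('wrist');T=R.from_rotvec(manip.get_tcp_rot());print(T.inv().apply(np.array(s['xyz'])-manip.get_tcp_pos()),(T.inv()*Rm(s)).as_matrix().round(3))
for yaw in np.radians([0,45,90,-45,-90,135,180]):
  r=(R.from_euler('z',yaw)*R.from_rotvec([np.pi,0,0])).as_rotvec()
  for p in [(.44,.05,.2),(.5,.05,.2),(.6,.05,.2),(.5,.05,.08),(.64,.05,.08)]: 
    q=manip.solve_ik(p,r);print(round(np.degrees(yaw)),p,None if q is None else np.round(q,2))
E
```

```text
[[ 0.6983  0.1891]
 [ 0.6986 -0.0803]
 [ 0.3984 -0.0813]
 [ 0.3981  0.19  ]] [0.54836414 0.0543802 ]
[-0.00313997  0.00310282] [0.30015383 0.30026267]
[0.00130133 0.00089099] [0.26941364 0.27128765]
[[ 0.51072862  0.1535564   0.07      ]
 [ 0.5104827  -0.04538081  0.07      ]]
[ 0.00090345 -0.07491772 -0.14334378] [[ 1.     0.001  0.002]
 [ 0.001 -0.957 -0.291]
 [ 0.001  0.291 -0.957]]
0 (0.44, 0.05, 0.2) [ 0.28  0.32 -0.65  2.05  0.25  0.85 -0.51]
0 (0.5, 0.05, 0.2) [ 0.2   0.39 -0.54  1.92  0.25  0.9  -0.47]
0 (0.6, 0.05, 0.2) [ 0.15  0.53 -0.49  1.67  0.28  1.02 -0.43]
0 (0.5, 0.05, 0.08) [ 0.09  0.55 -0.42  2.05  0.38  0.61 -0.58]
0 (0.64, 0.05, 0.08) [ 0.09  0.7  -0.4   1.69  0.35  0.82 -0.46]
45 (0.44, 0.05, 0.2) [ 0.42  0.36 -0.85  2.04  0.35  0.89  0.17]
45 (0.5, 0.05, 0.2) [ 0.33  0.42 -0.73  1.91  0.35  0.94  0.21]
45 (0.6, 0.05, 0.2) [ 0.24  0.55 -0.65  1.67  0.37  1.05  0.27]
45 (0.5, 0.05, 0.08) [ 0.18  0.57 -0.55  2.05  0.48  0.65  0.09]
45 (0.64, 0.05, 0.08) [ 0.19  0.73 -0.58  1.68  0.5   0.88  0.19]
90 (0.44, 0.05, 0.2) [ 0.55  0.42 -1.06  2.04  0.45  0.94  0.82]
90 
[... 871 characters left out ...]
-0.13  0.68 -0.04  1.7   0.03  0.77 -1.75]
135 (0.44, 0.05, 0.2) [ 0.67  0.52 -1.29  2.04  0.59  1.03  1.45]
135 (0.5, 0.05, 0.2) [ 0.62  0.63 -1.29  1.9   0.67  1.14  1.43]
135 (0.6, 0.05, 0.2) [ 0.54  0.79 -1.29  1.66  0.78  1.31  1.46]
135 (0.5, 0.05, 0.08) [ 0.57  0.86 -1.3   2.04  0.98  1.07  1.15]
135 (0.64, 0.05, 0.08) [ 0.5   1.01 -1.3   1.67  1.02  1.28  1.35]
180 (0.44, 0.05, 0.2) [ 0.67  0.52 -1.29  2.04  0.59  1.03  2.23]
180 (0.5, 0.05, 0.2) [ 0.62  0.63 -1.29  1.9   0.67  1.14  2.21]
180 (0.6, 0.05, 0.2) [ 0.54  0.79 -1.29  1.66  0.78  1.31  2.25]
180 (0.5, 0.05, 0.08) [ 0.57  0.86 -1.3   2.04  0.98  1.07  1.94]
180 (0.64, 0.05, 0.08) [ 0.5   1.01 -1.3   1.67  1.02  1.28  2.13]
```

```bash
python3 - <<'E'
from h import *
r=(R.from_euler('z',np.pi/2)*R.from_rotvec([np.pi,0,0])).as_rotvec()
manip.move_ptp([.475,.054,.2],r)
manip.gripper_to(0.0)
print(manip.get_time_s(),manip.get_tcp_pos(),manip.get_ft_force())
s=snap('wrist','w1.png')
for d in nets.spot_in('wrist','cover_face')[:2]: print(d['p'],toworld(s,d['position']))
print(pix(s,[[.5104,.154,.066],[.5104,-.046,.066],[.5104,.154,.085],[.5104,-.046,.085]]))
E
```

```text
4.6667 [0.47499495 0.05401735 0.19999869] [-0.25302357  0.16220503 -0.66716108]
0.66 [0.47472987 0.05652668 0.06625401]
[[390.10404692 231.02622732]
 [172.85615799 231.34351038]
 [397.13524322 239.03606796]
 [165.92888674 239.38015405]]
```

View pics/w1.png

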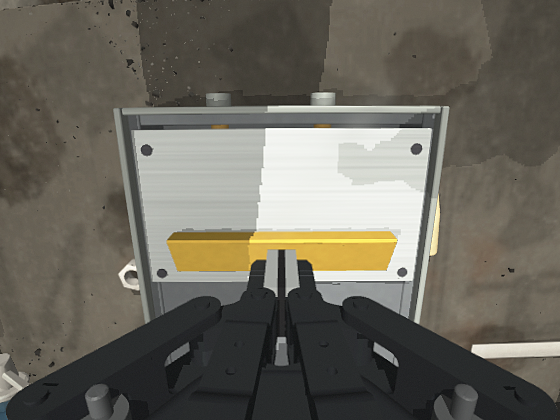

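The wrist view (image up is −x) shows the hood face edge at rows 231–239, columns 166–397. That matches the projection of my estimate, so I'll push the cover now.

```bash
python3 - <<'E'
from h import *
y=.0544
manip.move_straight([.475,y,.073],feed=.12)
f0=np.array(manip.get_ft_force());print('down',f0,manip.get_tcp_pos())
manip.move_straight([.5,y,.073],feed=.06)
for x in [.53,.57,.60,.615,.622]:
    manip.move_straight([x,y,.073],feed=.06)
    f=np.array(manip.get_ft_force())-f0; print(x,f.round(1))
x=.622
while x<.634:
    x+=.0015
    manip.move_straight([x,y,.073],feed=.03); f=np.array(manip.get_ft_force())-f0; print(round(x,4),f.round(1))
    if abs(f[0])>10: break
manip.move_straight([x-.02,y,.073],feed=.1)
manip.move_straight([.53,y,.22],feed=.2)
print(manip.get_time_s(),manip.get_tcp_pos())
E
```

```text
down [ 0.1508582   0.39370096 -0.02043473] [0.47536298 0.05456508 0.07350921]
0.53 [-1.1 -1.   0.8]
0.57 [-0.5 -0.8  0.9]
0.6 [-0.2 -0.9 -0. ]
0.615 [ 0.4 -1.   0.4]
0.622 [-0.3 -0.3  1.4]
0.6235 [-0.6 -1.1  0. ]
0.625 [-1.6 -0.8  1.4]
0.6265 [-2.3 -0.6  0.3]
0.628 [-1.6 -0.7  0.9]
0.6295 [-0.6 -1.5  0.3]
0.631 [-6.2 -1.6  3. ]
0.6325 [-10.4  -1.7   6.5]
12.4167 [0.53011987 0.05393286 0.21913995]
```

```bash
python3 - <<'E'
from h import *
s=snap('wrist','w2.png')
for t in ['red_tip','red_axis','red_handle','blue_handle','cover_face']:
    print(t,[(round(d['p'],2),toworld(s,d['position']).round(4)) for d in nets.spot_in('wrist',t)[:2]])
m=nets.trace('wrist','red_handle')
if m:
    v=np.argwhere(m[0]['mask'])[:,::-1]; print(m[0]['p'],len(v),v.min(0),v.max(0))
for n,yy in (('-60',-.06),('+40',.04)):
    a=np.array([.5484-.03,.0544+yy,.054]); print(n,a,pix(s,[a,a+[-.068,0,0]]).round())
t=snap('top','top2.png')
a=cv2.imread('pics/top2.png')[150:282,205:340]
cv2.imwrite('pics/top2z.png',cv2.resize(a,None,fx=4.4,fy=4.4,interpolation=cv2.INTER_CUBIC))
E
```

```text
red_tip [(0.88, array([ 0.4913, -0.0032,  0.0546]))]
red_axis [(0.91, array([ 0.4913, -0.0008,  0.0297]))]
red_handle [(0.59, array([ 0.4932, -0.0014,  0.0557]))]
blue_handle [(0.73, array([0.4921, 0.0952, 0.0523]))]
cover_face [(0.56, array([0.5863, 0.0554, 0.0658]))]
0.7 1397 [209 104] [234 186]
-60 [ 0.5184 -0.0056  0.054 ] [[220. 174.]
 [216. 101.]]
+40 [0.5184 0.0944 0.054 ] [[323. 174.]
 [326. 100.]]
```

View pics/w2.png

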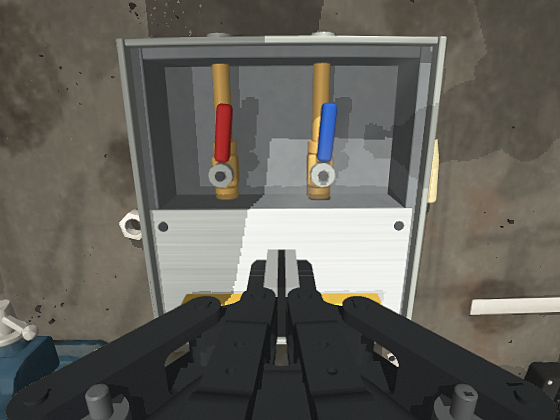

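View pics/top2z.png

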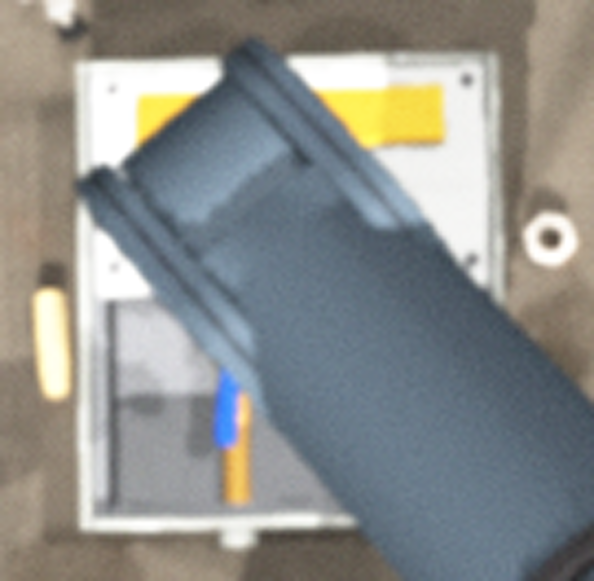

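Red is the valve at box y = −60: its axis at pixel (220, 175) matches the projected (220, 174), and its tip at (225, 104) gives an angle of about 0.13 rad. Blue is open at (323, 175), and the cover is back against the stop. Next I'll push the red handle with the shut fingers, turning the tool along the arc.

```bash
cat > arc.py <<'E'
from h import *
ax=np.array([.5184,-.0056]); r=.047; Z=.042
def pose(th,gap=0.):
    d=np.array([-np.cos(th),np.sin(th)]); n=np.array([-np.sin(th),-np.cos(th)])
    p=ax+r*d+(.018+gap)*n
    return p,(R.from_euler('z',-th)*R.from_rotvec([np.pi,0,0])).as_rotvec()
E
python3 - <<'E'
from arc import *
p,o=pose(0.,.010)
manip.move_ptp([*p,.16],o)
manip.move_straight([*p,Z],feed=.12)
f0=np.array(manip.get_ft_force());print(f0,manip.get_tcp_pos(),manip.get_time_s())
for th in [.0,.2,.4,.6,.8,1.0,1.2,1.4,1.5]:
    p,o=pose(th,.0)
    manip.move_straight([*p,Z],feed=.08,frame=o)
    f=np.array(manip.get_ft_force())-f0; print(th,f.round(1),np.array(manip.get_tcp_pos()).round(4))
    if np.linalg.norm(f)>25: print('stop');break
print(manip.get_time_s())
snap('wrist','w3.png')
E
```

```text
[-0.64992582 -0.31278832 -0.30670305] [ 0.47177221 -0.03353167  0.04246736] 15.075
0.0 [ 0.7 -0.2  0.4] [ 0.4717 -0.023   0.0425]
0.2 [0.1 0.5 0.7] [ 0.4689 -0.014   0.0422]
0.4 [ 1.4 -0.5  0.3] [ 0.4682 -0.004   0.042 ]
0.6 [1.6 0.9 0.1] [0.4695 0.006  0.042 ]
0.8 [0.3 0.8 1. ] [0.4728 0.0154 0.042 ]
1.0 [ 1.2 -0.1 -0.4] [0.478  0.0241 0.042 ]
1.2 [ 0.4 -0.2  1.1] [0.4847 0.0315 0.042 ]
1.4 [-0.1  1.3  0.2] [0.4928 0.0375 0.042 ]
1.5 [-0.2  0.5 -0.4] [0.4971 0.0399 0.042 ]
18.05
```

View pics/w3.png

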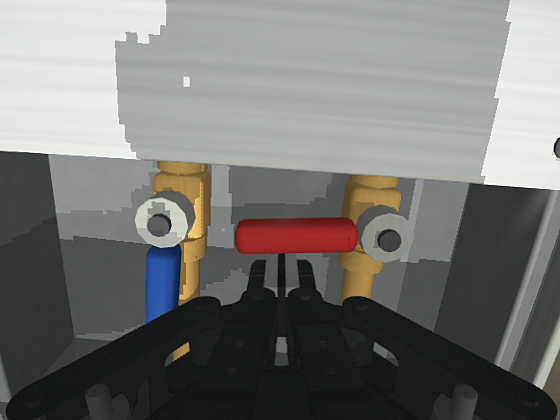

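The wrist view shows the red handle at (237–357, 236), nearly square to the box. Blue is untouched at (160, 225). I'll push on until the force shows the stop.

```bash
python3 - <<'E'
from arc import *
p,o=pose(np.pi/2,0); x0=p[0]-.002; f0=np.array(manip.get_ft_force())
for k in range(9):
    manip.move_straight([x0+.0015*k,p[1],Z],feed=.03,frame=o)
    f=np.array(manip.get_ft_force())-f0; print(round(x0+.0015*k,4),f.round(1))
    if abs(f[0])>9: break
manip.sleep(.3)
manip.move_straight([.475,p[1],Z],feed=.1)
manip.move_straight([.475,p[1],.25],feed=.2)
s=snap('wrist','w4.png');print(manip.get_time_s())
a=np.array([*ax,.054]);print(pix(s,[a,a+[0,.068,0]]))
E
```

```text
0.4984 [-0.9  0.2 -0.1]
0.4999 [-1.9  1.   0.1]
0.5014 [-2.4  1.9  0.9]
0.5029 [-6.2  3.1  3.9]
0.5044 [-9.   3.5  6.4]
0.5059 [-14.1   3.3   9.5]
21.6
[[326.44351807 138.7149658 ]
 [260.33281127 138.73331954]]
```

View pics/w4.png

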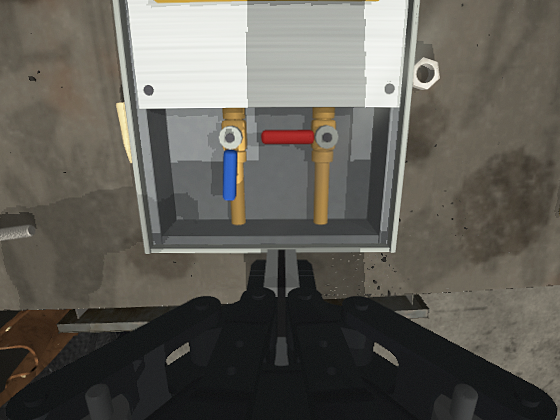

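The red handle now lies at (262–312, 137), level with its axis at (326, 138), so it is shut. Blue still points to −x at (230, 175). I'll move the arm aside for a last check from the top camera.

```bash
python3 - <<'E'
from h import *
s=snap('wrist'); print(pix(s,[[.5484,.15,.066],[.5484,-.03,.066]]).round(1))
manip.move_j([1.183, 0.576, 0.025, 1.437, -0.015, 1.129, -0.057])
t=snap('top','top5.png'); print(manip.get_time_s())
a=cv2.imread('pics/top5.png')[150:282,205:340]
cv2.imwrite('pics/top5z.png',cv2.resize(a,None,fx=4.4,fy=4.4,interpolation=cv2.INTER_CUBIC))
d=cv2.absdiff(cv2.imread('pics/top5.png'),cv2.imread('pics/top0.png')).max(2)>60
print(np.argwhere(d).min(0),np.argwhere(d).max(0))
E
```

```text
[[169.  109. ]
 [354.4 108.5]]
24.3083
[165 227] [362 559]
```

View pics/top5z.png

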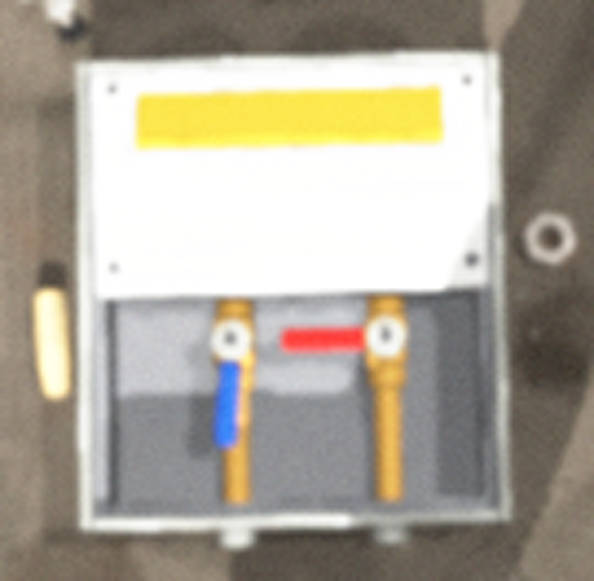

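View pics/top5.png

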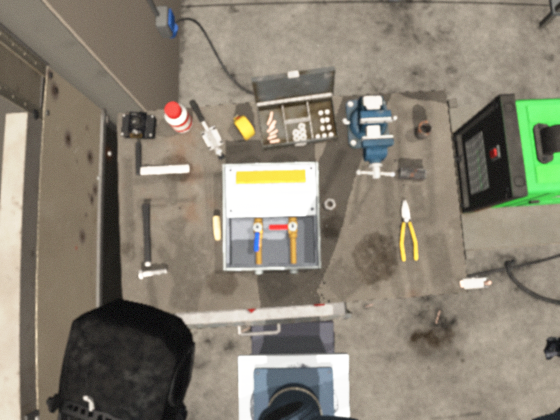

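The top view shows the cover at the far stop, red shut at (278, 227), blue open, and the nozzle, nut, pliers and the rest where they were at the start.

```bash
python3 -c "
from workcell import manip
manip.sign_off()"
```

```text
the job is handed in; nothing more can be done
```

I pushed the cover back to the far stop by its yellow hood, then pushed the red handle clockwise until it was shut. I used only shut fingertips, and handed the job in at about 24 s of the 48 s allowed; no verdict is reported.

- **Cover:** the push force rose to about 10 N at the stop. In the last wrist picture the cover's front edge lay within 2 pixels of where it should be against the stop.
- **Red handle:** the push force rose to about 14 N at its stop, with a sideways force of a few newtons at the end. It lies square to the box in both the wrist and top views.
- **Blue handle and loose things:** blue still points toward the robot. The loose things look unmoved when the first and last top pictures are compared by eye. The networks missed the nozzle and mixed up some of the loose things at the start, so I relied on the pictures for those.
- **Robot:** it is back at its start pose, clear of everything.

No check failed or disagreed.

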